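# Zero the cell counter and tally two cells

## Task

Start a new count on the bench cell counter with the fingertips: push the reset lever on its right-hand end fully back, away from the robot, and let it spring home; then press the leftmost key down, then the rightmost key, letting each come up again. Finish with the hand clear of the counter, and leave the bottle, the dish and the tally counter standing by it where they are.

Things in the scene. Friction and masses are not known exactly. Their poses are not given: they have to be found in the camera images.
- counter: Pale grey bench cell counter, 155 deep (x) x 264 wide (y) x 106 mm high, cannot be shifted. Origin: centre of its underside; x to its raised back, away from the robot, y to the left, z up; yaw within 0.3 rad. Eight coloured keys 27 mm apart in a row along y near the front, only the end two move; behind them (x > -30 mm) the case rises steeply, top 90 mm. It ends at y = -118 mm, by the lever.
- left_key_top (a point): Centre of the upper face of the leftmost key (red); in the counter's frame x -50, y +101, z 57 mm. The face, 27 mm (x) by 21 mm (y), slopes down 20 degrees towards the robot. 6 mm gap to a fixed key of equal height on its right, nothing to its left.
- right_key_top (a point): Centre of the upper face of the rightmost key (black); in the counter's frame x -50, y -88, z 57 mm. Same face and slope. 6 mm gap to a fixed key of equal height on its left, nothing to its right.
- lever_knob (a point): Centre of the black knob, 15 mm in diameter and length, on top of the reset lever at the counter's right-hand end; at rest in the counter's frame x +6, y -124, z 99 mm, so it spans y -132 to -117, just outside the case's end. Moves with the lever.
- counter_key0 (a joint): Leftmost key: 0 up, 0.0025 m fully down, moving square to its sloping face. Sprung to 0; fully down takes about 8 N. Counts as pressed beyond 0.0017.
- counter_key7 (a joint): Rightmost key: 0 up, 0.0025 m fully down, moving square to its sloping face. Sprung to 0; fully down takes about 8 N. Counts as pressed beyond 0.0017.
- counter_reset (a joint): Reset lever in rad: 0 at rest; negative as its knob goes away from the robot, stop at -0.70 (knob then 34 mm farther back, 5 mm higher); counts as fully back beyond -0.55. Pivot along y at x +30, z 55 mm of the counter. Sprung to 0; near the stop it pushes back with 4 N, and the finger sliding on the rising knob may add 8 N upward.
- oil: Small amber bottle with a black cap, 31 mm across, 68 mm high, loose in front of the counter. Origin: centre of its base. Leave alone.
- petri: Round dish with pink contents, 90 mm across, 14 mm high, loose on the bench to the right of the counter. Origin: centre of its base. Leave alone.
- tally: Small pale round hand tally counter with a wire ring, about 66 x 56 x 28 mm, loose in front of the cell counter, left of the bottle. Origin: on its underside, near the middle. Leave alone.

How it is judged:
By the outcome, as a careful person would: the job done as asked, in the order asked, and still so for the second after the job is handed in, with the robot touching nothing.
It also fails if it takes over 54 s, if anything falls off the work surface, if the arm or the gripper's body presses on something with over 40 N, if the wrist force passes 120 N, or if a joint passes its speed limit or range.

## Robot

A 7-joint arm with a two-finger parallel gripper is mounted at the origin on the work surface; the furniture and walls round the work are solid. World frame = base frame: x ahead of the robot, y to its left, z up, the work surface at z = 0. Lengths are in m, angles in rad, forces in N, time in s.
With the tool pointing down it reaches from about 0.425 to 0.925 m from the base axis. Payload 6.8 kg.
Tool frame: the origin (TCP) lies at the very end of the fingers, on their centre line; the grasp point (between the pads) lies 19 mm behind it; z points along the fingers, y is the line along which they close (so a half turn about z gives the same grasp; the last joint's range is limited). The gripper opens to 85 mm and grips with 20 to 120 N. Pads are 22 mm wide; open, the fingers measure 114 mm over their backs; the gripper's body (76 mm by 85 mm) begins 54 mm behind the grasp point. The pads swing forward as they close: fully open they stand 13 mm farther back than shut.
Start: joints at [1.143, 0.477, 0.022, 1.555, -0.011, 1.109, -0.083], TCP at [0.212, -0.641, 0.231] pointing down, gripper open.
Joint ranges: [-2.96, 2.96], [-0.34, 2.1], [-1.41, 1.46], [0.24, 2.44], [-1.37, 4.51], [0.17, 1.92], [-2.96, 2.96]. Speed limits (rad/s): [2.39, 2.39, 3.14, 3.14, 3.14, 3.14, 3.14].

## Interface

Orientations are given as a rotation vector (axis times angle).
In Python, from bench import r gives the robot as it stands.
- The arm moves only by the tool play_rows, never from a script. Its argument "targets" is text: rows parted by semicolons, each of 5 numbers parted by spaces: the closure, from -1 (fully open) to 1 (shut), then the shift along the tool's x, y, z in m, then the turn about the tool's z in rad. In form: gripper dx dy dz spin; .... A call has 1 to 8 rows; each row is the pose to reach, as a shift and turn from the pose commanded when the call began, along the tool's axes at that moment; what a row does not reach only later rows make up. A row lasts 1/12 s, in which the tool goes at most 41.7 mm and 7.16 degrees, less where a joint would pass 70% of its speed; a pose out of reach is approached as far as the arm can. A call with a gripper value outside its range is refused whole. The fingers move at their own pace and stop on an object; "squeeze" is the grip in N (left out, the last holds). Time passes only in rows, so rows that repeat a pose let the fingers close. It gives the time, the measured TCP pose, the force, the opening and the grip force at its end, in the units of the state.
- r.get_obs(): the state, without advancing time (a new reading comes with each control period).
- r.grab_frame(name): name is "scene" or "top" or "wrist"; returns the picture (384x512x3 uint8, red, green, blue); there is no depth.
- r.camera_info(name): a dict with "fov_y" (degrees; the focal length in pixels is half the picture's height over the tangent of half this angle, whatever the lens; pixels are square), "cx", "cy" (the principal point, pixels), "position" and "rotation" of the camera in the world. Camera axes: x right, y down, z forward; pixel columns grow to the right and rows downward; lengths in m; the calibration is good to about 2 mm. A picture is of the moment at which its call begins: read the wrist's pose just before it. camera_info takes no time and is no camera call; for the wrist camera it gives the pose at the moment of the call.
- r.hand_in(): hands the job in; it is judged then, once.
The state is a dict: "clock": time; "joints": joint angles; "qvel": joint speeds; "tau": joint torques, N m; "tcp_pos": TCP position; "orientation": TCP orientation; "contact_force": force on the tool from outside, world axes, zero at the start; "moment": the same for the moment, N m; "grip_width": finger opening in m; "gripper_force": force on a finger pad.
Only numpy, scipy, OpenCV 4.12 (cv2) and the standard library are available. Lean on these libraries where they do the work, as an engineer would, in place of code of your own. Each camera call takes 0.05 s, during which the arm holds its last target. There are 200 camera calls.

## Working session

There is one attempt and no reset: what is moved stays moved. The work goes in short steps, Python scripts to look and compute and a tool call to move; the robot and the scene stay as the last step left them, time stands still between calls to the robot, and variables do not carry over. Pictures are saved under pics/ and viewed, at most 11 in all, crops included, and the job is handed in when it is done.

Besides the shell and the picture viewer there is one more tool, called after "Emit:" as name(argument=value, ...), one argument or row to a line, values as JSON. play_rows: Moves the arm, as the interface text tells. Its arguments: {"type":"object","properties":{"targets":{"type":"string"},"squeeze":{"type":"number"}},"required":["targets"]}

```bash
mkdir -p pics
python3 - <<'E'
from bench import r
import cv2
for n in("scene","top"):
    f=r.grab_frame(n); cv2.imwrite(f"pics/{n}0.png",cv2.resize(f[:,:,::-1],None,fx=1.5,fy=1.5,interpolation=cv2.INTER_CUBIC)); print(n,r.camera_info(n))
o=r.get_obs();print(o['tcp_pos'],o['orientation'],o['clock'])
E
```

```text
scene {'fov_y': 42.99284662727883, 'cx': 260.45754386686673, 'cy': 203.34395704204957, 'position': array([ 1.3281752 , -0.1173111 ,  0.86294216]), 'rotation': array([-1.91037575, -1.49052942,  0.6518981 ])}
top {'fov_y': 46.344689138296786, 'cx': 257.81249906908204, 'cy': 194.26786487071476, 'position': array([0.39972039, 0.05222215, 0.98282342]), 'rotation': array([-2.12507715,  2.16986522, -0.07955959])}
[ 0.21202121 -0.64030418  0.23043264] [-3.09997672e+00 -4.99939620e-01  5.78712174e-04] 0.1
```

View pics/scene0.png

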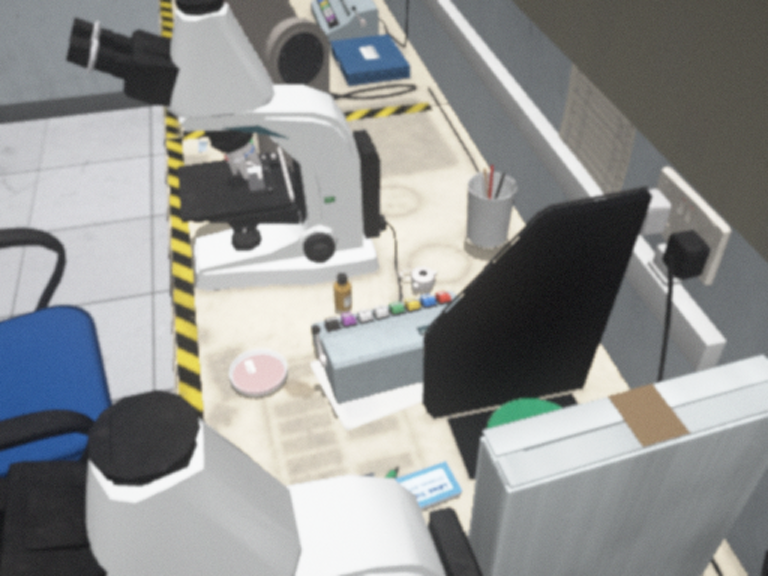

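View pics/top0.png

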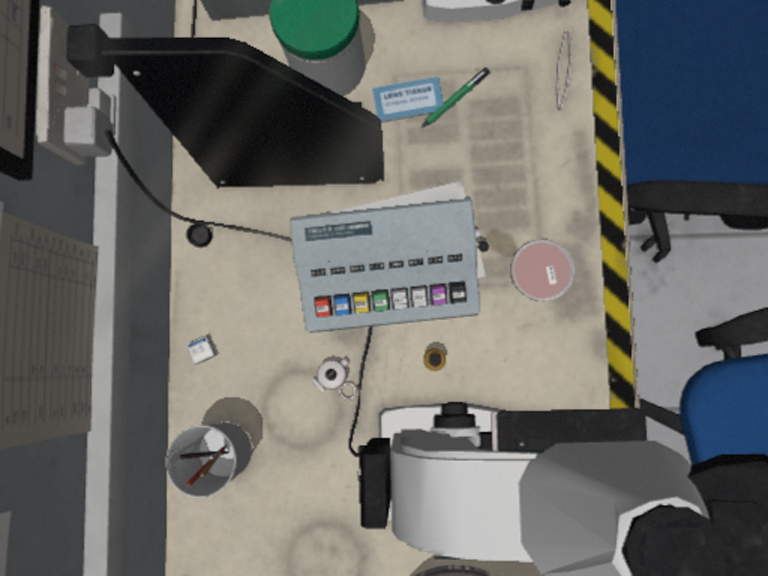

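Run:
```python
from bench import r
import cv2,numpy as np
t=r.grab_frame("top")[125:225,190:340,::-1]; s=r.grab_frame("scene")[185:235,195:315,::-1]
cv2.imwrite("pics/t1.png",cv2.resize(t,None,fx=5,fy=5,interpolation=cv2.INTER_CUBIC))
cv2.imwrite("pics/s1.png",cv2.resize(s,None,fx=6,fy=6,interpolation=cv2.INTER_CUBIC))
from scipy.spatial.transform import Rotation as R
for n in("top","scene"):
    c=r.camera_info(n);f=192/np.tan(np.radians(c['fov_y']/2))
    for p in([0,0,0],[.212,-.641,.23],[.5,0,0]):
        v=R.from_rotvec(c['rotation']).inv().apply(np.array(p)-c['position']);print(n,p,1.5*(f*v[0]/v[2]+c['cx']),1.5*(f*v[1]/v[2]+c['cy']))
```

```text
top [0, 0, 0] 456.31943760951106 655.6541217514311
top [0.212, -0.641, 0.23] 1079.915190533593 533.7747277407939
top [0.5, 0, 0] 446.00884677290696 296.0317697217969
scene [0, 0, 0] 296.31721694911226 176.77110495816368
scene [0.212, -0.641, 0.23] -107.49194717927708 182.08982832292412
scene [0.5, 0, 0] 341.8502447930098 341.4005105856545
```

View pics/t1.png

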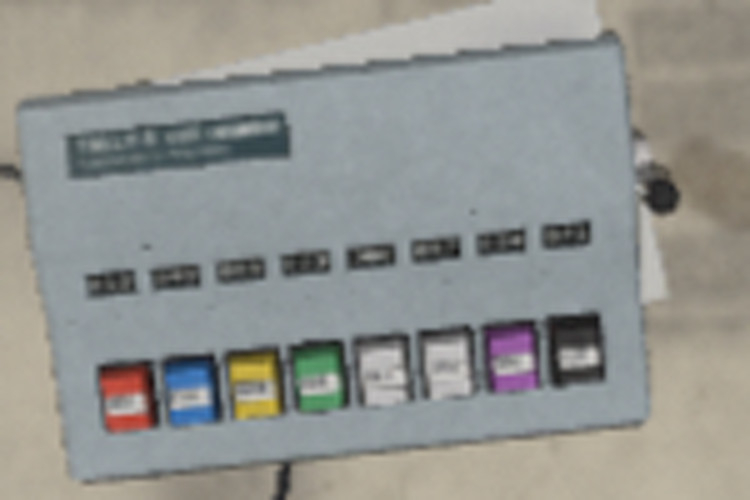

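View pics/s1.png

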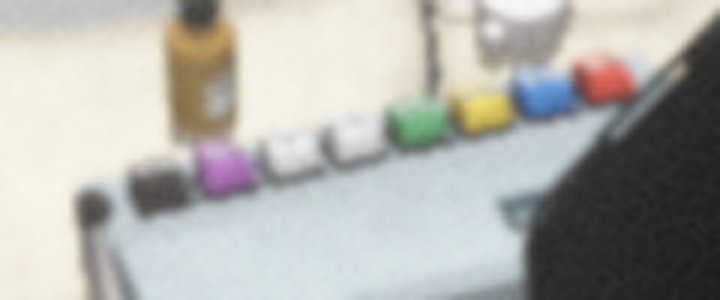

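```bash
cat > h.py <<'E'
import numpy as np
from bench import r
from scipy.spatial.transform import Rotation as R
from scipy.optimize import least_squares
def proj(c,p):
    f=192/np.tan(np.radians(c['fov_y']/2));v=R.from_rotvec(c['rotation']).inv().apply(np.array(p)-c['position'])
    return f*v[:,:2]/v[:,2:]+[c['cx'],c['cy']]
def W(p,q): # counter->world
    return R.from_euler('z',p[2]).apply(q)+[p[0],p[1],0]
def ray(c,uv,z):
    f=192/np.tan(np.radians(c['fov_y']/2));d=R.from_rotvec(c['rotation']).apply([(uv[0]-c['cx'])/f,(uv[1]-c['cy'])/f,1])
    return c['position']+d*(z-c['position'][2])/d[2]
E
python3 - <<'E'
from h import *
P=np.array([[-50,101,57],[-50,-88,57],[6,-124,99]])/1e3
t=np.array([[125,397],[578,348],[663,192]])/5+[190,125]-.4
s=np.array([[607,78],[160,188],[93,207]])/6+[195,185]-.4
ct,cs=r.camera_info("top"),r.camera_info("scene")
for ws in(0,1):
    fun=lambda p:np.r_[(proj(ct,W(p,P))-t).ravel(),ws*(proj(cs,W(p,P))-s).ravel()]
    o=least_squares(fun,[.5,0,0]);print(o.x,o.fun.round(2))
print(W(o.x,P))
for n,uv,z in(("oil",(434/1.5,357/1.5),.068),("petri",(542/1.5,270/1.5),.014),("tally",(332/1.5,375/1.5),.028),("microscope front",(440/1.5,407/1.5),.1),("black plate corner",(382/1.5,110/1.5),.3)):print(n,ray(ct,uv,z))
E
```

```text
[0.54231761 0.07788632 0.07837374] [ 0.19 -0.19  0.2   0.48 -0.37 -0.28 -0.   -0.   -0.   -0.    0.   -0.  ]
[0.54488467 0.07731399 0.07277021] [ 0.3  -1.68  0.33 -0.51 -0.07 -1.22 -0.3  -2.25 -0.34 -3.57  0.34  0.02]
[[ 0.4876737   0.17441138  0.057     ]
 [ 0.50141513 -0.01408842  0.057     ]
 [ 0.55988434 -0.0459216   0.099     ]]
oil [0.41067292 0.02214217 0.068     ]
petri [ 0.53317101 -0.13837424  0.014     ]
tally [0.38860784 0.16538341 0.028     ]
microscope front [0.34583073 0.01715928 0.1       ]
black plate corner [0.66781228 0.0775647  0.3       ]
```

Emit:
play_rows(
  targets="1 0 0 -0.035 0.08; 1 0.02 -0.02 -0.07 0.16; 1 0.045 -0.045 -0.07 0.241; 1 0.072 -0.072 -0.07 0.241; 1 0.1 -0.1 -0.07 0.241; 1 0.128 -0.128 -0.07 0.241; 1 0.156 -0.155 -0.07 0.241; 1 0.18 -0.178 -0.07 0.241",
  squeeze=30,
)

```text
clock: 0.87
tcp_pos: [0.3282, -0.4125, 0.3013]
orientation: [-3.139, -0.126, -0.0]
contact_force: [0.9, 0.1, 0.6]
grip_width: -0.0
gripper_force: 0.0
```

Run:
```python
from bench import r
import cv2,numpy as np
a=r.grab_frame("scene");b=r.grab_frame("top");o=r.get_obs()
cv2.imwrite("pics/b.png",cv2.resize(np.vstack([a,b])[:,:,::-1],None,fx=.78,fy=.78))
print({k:np.round(o[k],3) for k in('clock','tcp_pos','orientation','contact_force','grip_width')})
```

```text
{'clock': np.float64(0.967), 'tcp_pos': array([ 0.331, -0.41 ,  0.302]), 'orientation': array([-3.137e+00, -1.380e-01, -3.000e-03]), 'contact_force': array([ 0.605, -0.46 , -0.212]), 'grip_width': np.float64(0.0)}
```

View pics/b.png

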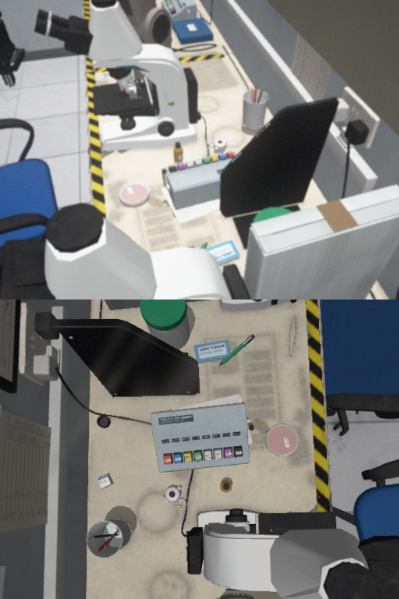

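Run:
```python
from h import *
ct,cs=r.camera_info("top"),r.camera_info("scene")
def tri(a,b):
    o=least_squares(lambda p:np.r_[(proj(ct,[p])-a).ravel(),(proj(cs,[p])-b).ravel()],[.2,-.1,.3]);return o.x.round(3),o.cost
print("cap",tri(np.array([690,535])/1.5,np.array([200,3])/1.5))
print("arm-top knee",tri(np.array([530,470])/1.5,np.array([310,90])/1.5))
for z in(.3,.4,.5):print(z,ray(ct,np.array([690,535])/1.5,z),ray(cs,np.array([200,0])/1.5,z))
print(proj(cs,[[.331,-.41,.302]])*1.5)
```

```text
cap (array([ 0.277, -0.139,  0.482]), np.float64(17.602673514269558))
arm-top knee (array([ 0.306, -0.036,  0.355]), np.float64(272.121142593508))
0.3 [ 0.23190073 -0.21266883  0.3       ] [-0.22808432 -0.13418533  0.3       ]
0.4 [ 0.25647805 -0.17387535  0.4       ] [ 0.04836673 -0.13118782  0.4       ]
0.5 [ 0.28105536 -0.13508187  0.5       ] [ 0.32481778 -0.12819031  0.5       ]
[[ 24.86482063 162.12796848]]
```

Emit:
play_rows(
  targets="1 0.035 0 0 0; 1 0.075 0 0 0; 1 0.115 0 0 0; 1 0.155 -0.01 0 0; 1 0.185 -0.035 0 0; 1 0.2 -0.07 0 0; 1 0.204 -0.11 0 0; 1 0.204 -0.15 0 0",
)

```text
clock: 1.63
tcp_pos: [0.5197, -0.2482, 0.3005]
orientation: [-3.139, -0.124, 0.001]
contact_force: [0.6, 0.6, -0.1]
grip_width: -0.0002
gripper_force: 0.0
```

Emit:
play_rows(
  targets="1 0 -0.04 0 0; 1 0 -0.08 0 0; 1 0 -0.12 0.02 0; 1 0 -0.155 0.04 0; 1 0 -0.18 0.06 0; 1 0 -0.185 0.08 0; 1 0 -0.185 0.09 0; 1 0 -0.185 0.09 0",
)

```text
clock: 2.3
tcp_pos: [0.5027, -0.066, 0.2091]
orientation: [3.139, 0.124, -0.007]
contact_force: [0.5, 0.0, 0.7]
grip_width: 0.0
gripper_force: 0.0
```

```bash
cat >> h.py <<'E'
PC=[.54232,.07789,.07837]
def st():
    o=r.get_obs();d=np.array(o['tcp_pos'])-[PC[0],PC[1],0];q=R.from_rotvec(o['orientation'])
    print('clock',o['clock'],'counter mm',(1e3*R.from_euler('z',-PC[2]).apply(d)).round(1),'F',np.round(o['contact_force'],1),'xaxis yaw',np.arctan2(*q.as_matrix()[[1,0],0]).round(3),'z',q.as_matrix()[:,2].round(3),'q',np.round(o['joints'],2))
E
python3 - <<'E'
from h import *
import cv2
a=r.grab_frame("top")[100:260,170:370];b=r.grab_frame("scene")[100:280,170:370];st()
z=lambda i:cv2.resize(i[:,:,::-1],(400,400*i.shape[0]//i.shape[1]),interpolation=cv2.INTER_CUBIC)
w=cv2.resize(r.grab_frame("wrist")[:,:,::-1],(400,300))
im=np.zeros((600,800,3),np.uint8);A=z(a)[:300];B=z(b)[:360];im[:len(A),:400]=A;im[:len(B),400:]=B;im[300:,:400]=w
cv2.imwrite("pics/c.png",im)
E
```

```text
clock 2.4 counter mm [ -49.1 -141.5  211.6] F [-0.9 -0.7  0.4] xaxis yaw 0.076 z [-0. -0. -1.] q [ 0.25  0.24 -0.28  1.95  0.08  0.96 -1.56]
```

View pics/c.png

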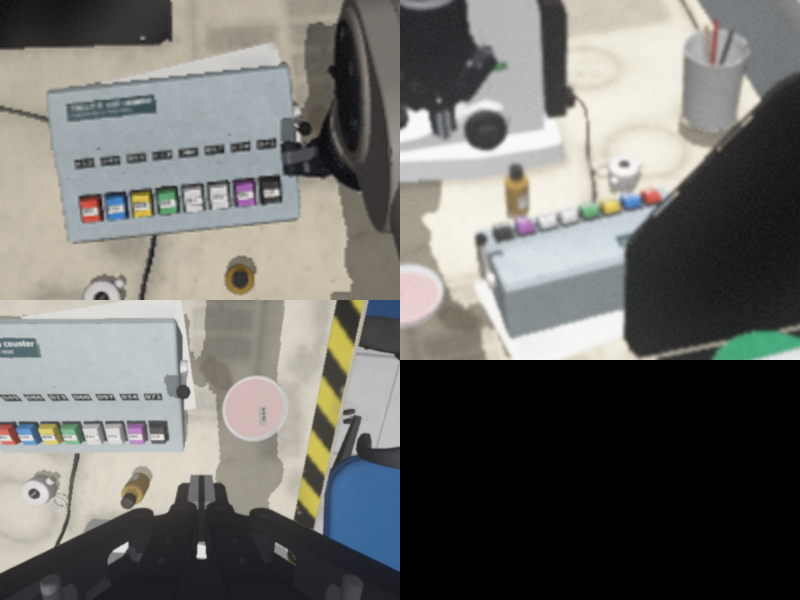

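Run:
```python
from h import *
import cv2
cw=r.camera_info("wrist");ct=r.camera_info("top")
a=r.grab_frame("wrist")[:,:,::-1];cv2.imwrite("pics/w.png",cv2.resize(np.vstack([a[80:240,0:260],]),None,fx=3,fy=3,interpolation=cv2.INTER_CUBIC))
o=r.get_obs();M=R.from_rotvec(o['orientation']).as_matrix()
print(proj(cw,[o['tcp_pos'],o['tcp_pos']+.0145*M[:,1],o['tcp_pos']-.0145*M[:,1]])*.78125, cw['position'])
P=np.array([[-50,101,57],[-50,-88,57],[6,-124,99]])/1e3
print(proj(cw,W(PC,P))); st()
```

```text
[[202.21740334 187.25679869]
 [225.25484594 187.24241584]
 [179.18179448 187.27118039]] [ 0.57115487 -0.06109878  0.35527839]
[[  7.77947808 173.35014852]
 [203.00159281 172.77104329]
 [236.18782681 115.48277784]]
clock 2.5 counter mm [ -48.4 -141.3  212.4] F [-0.  -0.6 -0.7] xaxis yaw 0.076 z [ 0.002 -0.    -1.   ] q [ 0.25  0.24 -0.28  1.95  0.08  0.96 -1.56]
```

View pics/w.png

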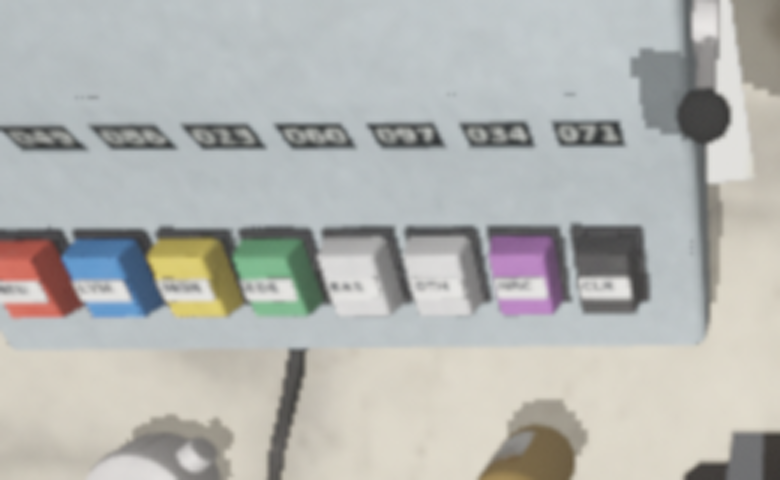

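Emit:
play_rows(
  targets="1 0 -0.005 0.03 0; 1 0 -0.011 0.06 0; 1 0 -0.011 0.085 0; 1 0 -0.011 0.105 0; 1 0 -0.011 0.115 0; 1 0 -0.011 0.118 0; 1 0 -0.011 0.118 0; 1 0 -0.011 0.118 0",
)

```text
clock: 3.17
tcp_pos: [0.5044, -0.0546, 0.0945]
orientation: [3.139, 0.123, 0.003]
contact_force: [0.6, 0.9, 1.0]
grip_width: 0.0003
gripper_force: 0.0
```

```bash
python3 -c "
from h import *
st()"
```

```text
clock 3.1667 counter mm [ -48.1 -129.1   94.5] F [0.6 0.9 1. ] xaxis yaw 0.078 z [ 0.002 -0.    -1.   ] q [ 0.2   0.4  -0.26  2.06  0.16  0.7  -1.66]
```

Emit:
play_rows(
  targets="1 0.015 0 0 0; 1 0.03 0 0 0; 1 0.04 0 0 0; 1 0.047 0 0 0; 1 0.054 0 0 0; 1 0.06 0 0 0; 1 0.064 0 0 0; 1 0.064 0 0 0",
)

```text
clock: 3.83
tcp_pos: [0.5669, -0.0492, 0.0936]
orientation: [3.139, 0.124, -0.001]
contact_force: [-3.9, -1.9, 2.6]
grip_width: -0.0004
gripper_force: 1.9
```

Emit:
play_rows(
  targets="1 0.001 0 0 0; 1 0.002 0 0 0; 1 0.003 0 0 0; 1 0.003 0 0 0",
)

```text
clock: 4.17
tcp_pos: [0.57, -0.049, 0.0935]
orientation: [3.139, 0.124, 0.0]
contact_force: [-4.0, 0.5, 3.3]
grip_width: -0.0002
gripper_force: 2.3
```

Run:
```python
from h import *
import cv2
st()
a=r.grab_frame("scene")[165:285,180:330,::-1];b=r.grab_frame("top")[125:225,240:340,::-1]
im=np.zeros((400,800,3),np.uint8);im[:320,:400]=cv2.resize(a,(400,320),interpolation=2);im[:,400:]=cv2.resize(b,(400,400),interpolation=2)
cv2.imwrite("pics/d.png",im)
```

```text
clock 4.1667 counter mm [  17.7 -128.7   93.5] F [-4.   0.5  3.3] xaxis yaw 0.079 z [ 0. -0. -1.] q [ 0.17  0.49 -0.25  1.91  0.17  0.76 -1.67]
```

View pics/d.png

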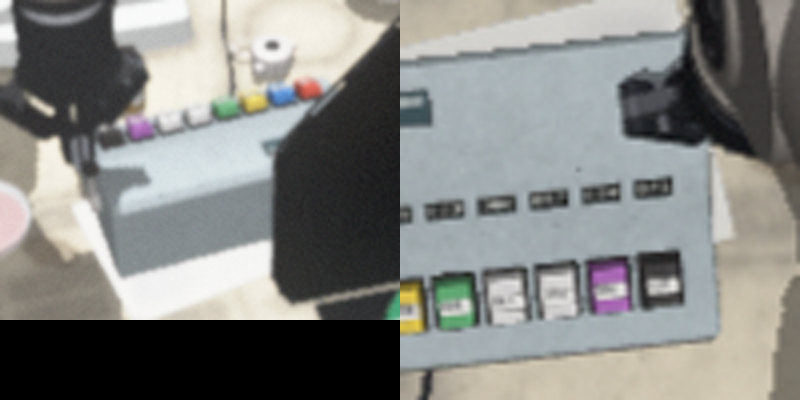

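Emit:
play_rows(
  targets="1 0.001 0 0 0; 1 0.002 0 0 0; 1 0.003 0 0 0; 1 0.003 0 0 0",
)

```text
clock: 4.6
tcp_pos: [0.5713, -0.0489, 0.093]
orientation: [3.139, 0.124, -0.006]
contact_force: [-10.1, -0.1, 8.3]
grip_width: -0.0
gripper_force: 4.8
```

Emit:
play_rows(
  targets="1 0.0005 0 0 0; 1 0.001 0 0 0; 1 0.0015 0 0 0; 1 0.0015 0 0 0",
)

```text
clock: 4.93
tcp_pos: [0.5716, -0.0489, 0.0929]
orientation: [3.139, 0.123, -0.01]
contact_force: [-12.8, 0.5, 10.1]
grip_width: -0.0001
gripper_force: 6.4
```

Emit:
play_rows(
  targets="1 -0.008 0 0 0; 1 -0.022 0 0 0; 1 -0.038 0 0 0; 1 -0.056 0 0 0; 1 -0.07 0 0 0; 1 -0.0755 0 0 0; 1 -0.0755 0 0 0; 1 -0.0755 0 -0.02 0",
)

```text
clock: 5.6
tcp_pos: [0.4984, -0.0545, 0.1112]
orientation: [-3.138, -0.124, 0.005]
contact_force: [0.1, 0.1, -0.3]
grip_width: 0.0002
gripper_force: 0.0
```

Emit:
play_rows(
  targets="1 0 0 -0.02 0; 1 0 -0.03 -0.03 0; 1 0 -0.07 -0.03 0; 1 0 -0.11 -0.03 0; 1 0 -0.15 -0.03 0; 1 0 -0.19 -0.03 0; 1 0 -0.22 -0.03 0; 1 0 -0.23 -0.03 0",
)

```text
clock: 6.27
tcp_pos: [0.4819, 0.182, 0.1442]
orientation: [-3.134, -0.134, -0.005]
contact_force: [0.7, 0.9, -0.3]
grip_width: 0.0002
gripper_force: 0.0
```

Emit:
play_rows(
  targets="1 0 0 0.01 0; 1 0 0 0.03 0; 1 0 0 0.05 0; 1 0 0 0.06 0; 1 0 0 0.07 0; 1 0 0 0.07 0",
)

```text
clock: 6.77
tcp_pos: [0.4807, 0.1732, 0.0714]
orientation: [3.138, 0.121, -0.004]
contact_force: [-0.6, 0.5, -0.7]
grip_width: -0.0001
gripper_force: 0.0
```

Run:
```python
from h import *
import cv2
st()
a=r.grab_frame("scene")[165:285,180:330,::-1];b=r.grab_frame("wrist")[:,:,::-1]
im=np.zeros((600,800,3),np.uint8);im[:280,:350]=cv2.resize(a,(350,280),interpolation=2);im[:338,350:]=cv2.resize(b,(450,338),interpolation=2)
cv2.imwrite("pics/e.png",im[:340])
```

```text
clock 6.7667 counter mm [-54.   99.8  71.4] F [-0.6  0.5 -0.7] xaxis yaw 0.077 z [-0.003 -0.001 -1.   ] q [-0.19  0.46 -0.34  2.05  0.23  0.67 -2.18]
```

View pics/e.png

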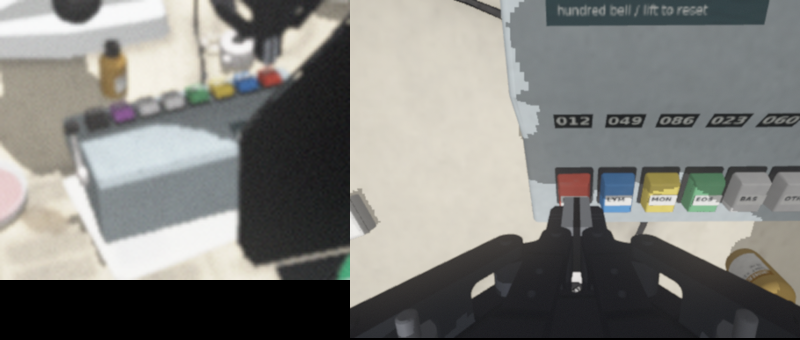

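Emit:
play_rows(
  targets="1 0 0 0.004 0; 1 0 0 0.008 0; 1 0 0 0.01 0; 1 0 0 0.011 0; 1 0 0 0.012 0; 1 0 0 0.0125 0; 1 0 0 0.0125 0",
)

```text
clock: 7.45
tcp_pos: [0.4812, 0.1748, 0.0608]
orientation: [3.139, 0.124, 0.0]
contact_force: [-0.6, -0.0, 0.1]
grip_width: -0.0003
gripper_force: 0.0
```

Emit:
play_rows(
  targets="1 0 0 0.0005 0; 1 0 0 0.001 0; 1 0 0 0.001 0; 1 0 0 0.001 0",
)

```text
clock: 7.78
tcp_pos: [0.4812, 0.1747, 0.0598]
orientation: [3.139, 0.124, -0.0]
contact_force: [-0.0, 0.5, 0.5]
grip_width: -0.0001
gripper_force: 0.0
```

Emit:
play_rows(
  targets="1 0 0 0.0005 0; 1 0 0 0.001 0; 1 0 0 0.0015 0; 1 0 0 0.0015 0",
)

```text
clock: 8.12
tcp_pos: [0.4816, 0.1748, 0.0585]
orientation: [-3.139, -0.124, -0.001]
contact_force: [1.2, -0.7, 3.2]
grip_width: 0.0001
gripper_force: 1.5
```

Emit:
play_rows(
  targets="1 0 0 0.0005 0; 1 0 0 0.001 0; 1 0 0 0.001 0; 1 0 0 0.001 0",
)

```text
clock: 8.45
tcp_pos: [0.4819, 0.1748, 0.0578]
orientation: [-3.139, -0.123, -0.002]
contact_force: [-0.1, -0.7, 5.7]
grip_width: 0.0005
gripper_force: 2.7
```

Emit:
play_rows(
  targets="1 0 0 0.0005 0; 1 0 0 0.001 0; 1 0 0 0.0015 0; 1 0 0 0.0015 0",
)

```text
clock: 8.78
tcp_pos: [0.4821, 0.1749, 0.0569]
orientation: [-3.139, -0.123, -0.003]
contact_force: [-1.0, -2.4, 11.9]
grip_width: -0.0003
gripper_force: 6.1
```

Emit:
play_rows(
  targets="1 0 0 0.0005 0; 1 0 0 0.001 0; 1 0 0 0.001 0; 1 0 0 0.001 0",
)

```text
clock: 9.12
tcp_pos: [0.4823, 0.1749, 0.0567]
orientation: [3.139, 0.123, 0.004]
contact_force: [-3.3, -2.7, 20.7]
grip_width: 0.0
gripper_force: 10.6
```

Emit:
play_rows(
  targets="1 0 0 -0.005 0; 1 0 0 -0.015 0; 1 0 0 -0.03 0; 1 0 0.03 -0.04 0; 1 0 0.07 -0.04 0; 1 0 0.11 -0.04 0; 1 0 0.15 -0.04 0; 1 0 0.18 -0.04 0",
)

```text
clock: 9.78
tcp_pos: [0.4949, -0.0083, 0.095]
orientation: [3.138, 0.12, -0.001]
contact_force: [0.6, -0.4, -0.8]
grip_width: -0.0001
gripper_force: 0.0
```

Emit:
play_rows(
  targets="1 0 0.01 0 0; 1 0 0.01 0.01 0; 1 0 0.01 0.02 0; 1 0 0.01 0.03 0; 1 0 0.01 0.033 0; 1 0 0.01 0.034 0; 1 0 0.01 0.034 0; 1 0 0.01 0.034 0",
)

```text
clock: 10.45
tcp_pos: [0.4962, -0.0138, 0.0608]
orientation: [-3.139, -0.126, 0.0]
contact_force: [0.3, 0.4, 0.9]
grip_width: 0.0002
gripper_force: 0.0
```

Run:
```python
from h import *
import cv2
st()
a=r.grab_frame("scene")[165:285,180:330,::-1];b=r.grab_frame("wrist")[:,:,::-1]
im=np.zeros((600,800,3),np.uint8);im[:280,:350]=cv2.resize(a,(350,280),interpolation=2);im[:338,350:]=cv2.resize(b,(450,338),interpolation=2)
cv2.imwrite("pics/f.png",im[:340])
```

```text
clock 10.45 counter mm [-53.1 -87.8  60.8] F [0.3 0.4 0.9] xaxis yaw 0.08 z [-0.  0. -1.] q [ 0.14  0.45 -0.29  2.1   0.22  0.62 -1.79]
```

View pics/f.png

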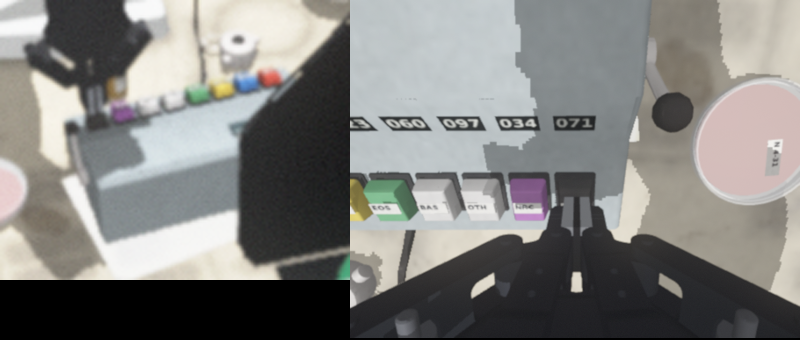

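Lever is home and the fingers (563–592 px in the wrist view) sit over the black key (556–595), clear of the purple one.

Emit:
play_rows(
  targets="1 0 0 0.001 0; 1 0 0 0.002 0; 1 0 0 0.003 0; 1 0 0 0.003 0",
)

```text
clock: 10.88
tcp_pos: [0.4968, -0.0147, 0.0582]
orientation: [-3.139, -0.124, -0.002]
contact_force: [-0.0, 0.6, 3.4]
grip_width: -0.0001
gripper_force: 1.8
```

Emit:
play_rows(
  targets="1 0 0 0.0005 0; 1 0 0 0.001 0; 1 0 0 0.0015 0; 1 0 0 0.0015 0",
)

```text
clock: 11.22
tcp_pos: [0.4972, -0.0146, 0.057]
orientation: [3.139, 0.124, 0.003]
contact_force: [0.4, 0.4, 6.8]
grip_width: -0.0001
gripper_force: 3.5
```

Emit:
play_rows(
  targets="1 0 0 0.0005 0; 1 0 0 0.001 0; 1 0 0 0.001 0; 1 0 0 0.001 0",
)

```text
clock: 11.55
tcp_pos: [0.4973, -0.0146, 0.0566]
orientation: [3.139, 0.124, 0.004]
contact_force: [-1.6, 0.5, 14.5]
grip_width: -0.0001
gripper_force: 6.9
```

Emit:
play_rows(
  targets="1 0 0 0.0005 0; 1 0 0 0.0008 0; 1 0 0 0.0008 0",
)

```text
clock: 11.8
tcp_pos: [0.4974, -0.0146, 0.0564]
orientation: [3.139, 0.123, 0.004]
contact_force: [-4.6, -0.3, 21.0]
grip_width: -0.0001
gripper_force: 10.9
```

Emit:
play_rows(
  targets="1 0 0 -0.005 0; 1 0 0 -0.015 0; 1 0 0 -0.04 0; 1 0 0 -0.08 0; 1 0 0 -0.12 0; 1 0 0 -0.15 0; 1 0 0 -0.15 0; 1 0 0 -0.15 0",
)

```text
clock: 12.47
tcp_pos: [0.497, -0.0148, 0.2064]
orientation: [3.139, 0.123, 0.006]
contact_force: [-0.9, 0.5, -0.8]
grip_width: -0.0001
gripper_force: 0.0
```

Run:
```python
from h import *
import cv2
a=r.grab_frame("top")[100:270,170:400,::-1]
cv2.imwrite("pics/g.png",cv2.resize(a,None,fx=3,fy=3,interpolation=2));st()
```

```text
clock 12.5167 counter mm [-53.6 -88.9 204.7] F [-0.2 -0.4 -0.6] xaxis yaw 0.079 z [ 0. -0. -1.] q [ 0.21  0.24 -0.35  1.98  0.1   0.94 -1.68]
```

View pics/g.png

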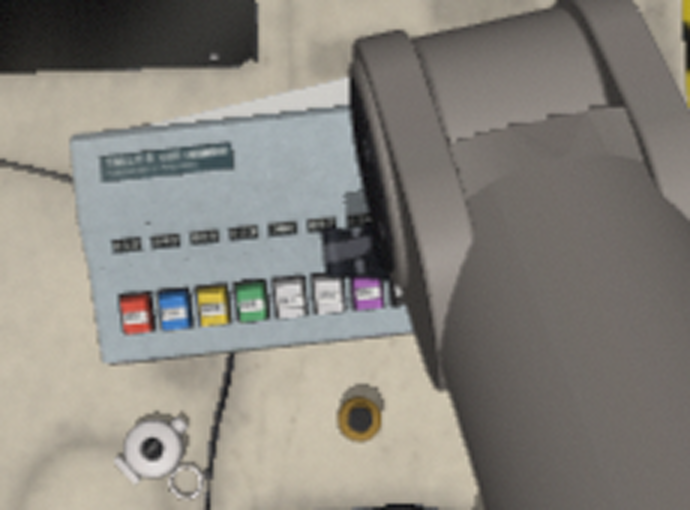

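Hand is well clear, and the bottle and tally are unmoved. The arm hides the dish here, but the wrist view showed it in place.

```bash
python3 -c "
from bench import r
print(r.hand_in())"
```

```text
the job is handed in; nothing more can be done
None
```

I pushed the reset lever back to its stop and it sprang home, then pressed the left key and then the right key fully down. I handed the job in at about 12.5 s with the hand clear and the bottle, dish and tally counter not touched; I did not get a verdict back.

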